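# Put away the pH bench: acids, alkalis and the tester

### The job

The pH adjustment is finished, so put everything away: stand the two acid bottles (red caps) upright in the red spill tray and the two alkali bottles (blue caps) upright in the blue one, and press the pH tester fully home in its cutout in the open case, display up. Do not drop or tip the bottles, and leave the beaker and the tube rack where they stand.

Things in the scene. Friction and masses are not known exactly. Their poses are not given: they have to be found in the camera images.
- acid_amber: Acid: brown amber bottle with a red screw cap. Round body 56 mm in diameter, straight up to 82 mm, then a sloping shoulder to the cap (36 mm in diameter, 20 mm high); 115 mm high in all, about 240 g. Stands upright; origin at the centre of its underside, z up.
- acid_white: Acid: white plastic bottle with a red screw cap. Round body 52 mm in diameter, straight up to 66 mm; cap 42 mm in diameter, 18 mm high; 88 mm high in all, about 130 g. Stands upright; origin at the centre of its underside, z up.
- alkali_tall: Alkali: slim white plastic bottle with a blue screw cap. Round body 50 mm in diameter, straight up to 85 mm; cap 34 mm in diameter, 20 mm high; 118 mm high in all, about 170 g. Stands upright; origin at the centre of its underside, z up.
- alkali_jar: Alkali: squat pale grey jar with a wide blue screw cap. Round body 60 mm in diameter, straight up to 56 mm; cap 56 mm in diameter, 22 mm high, from 62 to 84 mm; 84 mm high in all, about 180 g. Stands upright; origin at the centre of its underside, z up.
- tester: Pocket pH tester lying flat, display up: white body 110 mm long, 38 wide, 30 thick, and at its +x end a round lime-green electrode cap 50 mm long, 26 in diameter; about 100 g, loose. x runs towards the cap, z up out of the display. Origin on its underside, mid-width, near its centre of mass: body from x = -60 to +50 mm, cap from +50 to +100.
- tray_red: Red spill tray, an open rectangular tray fixed to the bench, 135 mm along its x, 180 mm along its y, 30 mm high, walls and floor 5 mm thick (inside 125 x 170 mm, so two bottles fit side by side along y). Origin at the centre of its underside, z up.
- tray_blue: Blue spill tray, an open rectangular tray fixed to the bench, 135 mm along its x, 180 mm along its y, 30 mm high, walls and floor 5 mm thick (inside 125 x 170 mm, so two bottles fit side by side along y). Origin at the centre of its underside, z up.
- case: Black case, fixed, lid folded flat on its -y side. Origin under the cutout; grey insert 142 mm wide in y, x -84 to 122, top at z 32. Tester-shaped cutout, ochre floor z 12: 52 wide x -66 to 56, then 40 wide to 106 for the cap. Seated tester: origin at 0,0,12, x along x. Sprung nibs grip its sides: weight alone leaves it 6 mm proud, press 3-8 N. Finger scoops |x|<24, out to |y|=63, floor z 5.
- beaker: Bystander: small open off-white plastic beaker, 49 mm in diameter, 66 mm high, loose. Stands upright; origin at the centre of its underside, z up.
- rack: Bystander: lime-yellow tube rack, 170 mm along its x, 60 mm along its y, block 28 mm high, with sample tubes standing up to 80 mm high, loose. Origin at the centre of its underside, z up.

How it is judged (in metres and radians):
At the end, for the whole second after the job is handed in: Red-capped bottles on the red tray's floor, blue-capped ones on the blue tray's, upright within 7 degrees; tester in its cutout, display up, level within 6 degrees, within 3 mm of full depth, 9 mm of its place along and 8 mm across; all released and at rest (x of acid_amber in the frame of tray_red between -0.06 and 0.06 m and y of acid_amber in the frame of tray_red between -0.083 and 0.083 m and z of each of acid_amber, acid_white in the frame of tray_red below 0.015 m and angle between each of acid_amber, acid_white, alkali_tall, alkali_jar's own z axis and vertical below 0.12 rad and linear speed of each of acid_amber, acid_white, alkali_tall, alkali_jar, tester below 0.02 m/s and x of acid_white in the frame of tray_red between -0.06 and 0.06 m and y of acid_white in the frame of tray_red between -0.083 and 0.083 m and x of alkali_tall in the frame of tray_blue between -0.06 and 0.06 m and y of alkali_tall in the frame of tray_blue between -0.083 and 0.083 m and z of each of alkali_tall, alkali_jar in the frame of tray_blue below 0.015 m and x of alkali_jar in the frame of tray_blue between -0.06 and 0.06 m and y of alkali_jar in the frame of tray_blue between -0.083 and 0.083 m and z of tester in the frame of case below 0.015 m and x of tester in the frame of case between -0.009 and 0.009 m and y of tester in the frame of case between -0.008 and 0.008 m and angle between tester's own z axis and vertical below 0.1 rad); the robot touches nothing.
It fails at once if a bottle is tipped by more than 35 degrees (angle between any of acid_amber, acid_white, alkali_tall, alkali_jar's own z axis and vertical above 0.6 rad).
It fails at once if a bottle is dropped (falls free faster than 0.7 m/s, about 25 mm) ((linear speed of acid_amber above 0.7 m/s and contact force between the fingers and acid_amber below 0.01 N) or (linear speed of acid_white above 0.7 m/s and contact force between the fingers and acid_white below 0.01 N) or (linear speed of alkali_tall above 0.7 m/s and contact force between the fingers and alkali_tall below 0.01 N) or (linear speed of alkali_jar above 0.7 m/s and contact force between the fingers and alkali_jar below 0.01 N)).
It fails at once if the tube rack is shifted more than 30 mm or tipped (distance of rack from where it was at the start of the episode above 0.03 m or angle between rack's own z axis and vertical above 0.35 rad).
It fails at once if the beaker is shifted more than 30 mm or tipped (distance of beaker from where it was at the start of the episode above 0.03 m or angle between beaker's own z axis and vertical above 0.35 rad).
It also fails if it takes over 144 s, if anything falls off the work surface, if the arm or the gripper's body presses on something with over 40 N, if the wrist force passes 120 N, or if a joint passes its speed limit or range.

### The arm

A 6-joint arm with a two-finger parallel gripper is mounted at the origin on the work surface. World frame = base frame: x ahead of the robot, y to its left, z up, the work surface at z = 0. Lengths are in mm, angles in rad, forces in N, time in s.
With the tool pointing down it reaches from about 350 to 875 mm from the base axis. Payload 4.2 kg.
Tool frame: the origin (TCP) lies between the finger pads; the fingertips stand 25 mm ahead of it and the grasp point (between the pads) lies 6 mm ahead of it; z points along the fingers, y is the line along which they close (so a half turn about z gives the same grasp; the last joint's range is limited). The gripper opens to 85 mm and grips with 20 to 120 N. Pads are 22 mm wide; open, the fingers measure 114 mm over their backs; the gripper's body (76 mm by 85 mm) begins 54 mm behind the grasp point. The pads swing forward as they close: fully open they stand 13 mm farther back than shut.
Start: joints at [-0.926, 0.385, 0.008, 0, -1.194, -0.259], TCP at [235.201, -579.033, 256.312] pointing down, gripper open.
Joint ranges: [-3.14, 3.14], [-1.21, 2.06], [-1.07, 1.41], [-3.16, 2.05], [-2.99, -0.16], [-3.1, 3.1]. Speed limits (rad/s): [2.79, 2.79, 3.14, 3.14, 3.14, 3.14].

### API

Orientations are given as a unit quaternion [x, y, z, w].
In Python, from bench import arm gives the robot as it stands.
- The arm moves only by the shell command python3 -m pendant 'ROWS'. ROWS is JSON, a list of rows, each a list of 7 numbers: the shift along the tool's x, y, z in m, then the turn, a rotation vector about the tool's x, y, z in degrees, then the finger opening in m, from 0 to 0.0854. In form: [[x, y, z, wx, wy, wz, fingers], ...]. A call has 1 to 12 rows; each row shifts and turns the commanded pose from where the row before left it, along the tool's axes as they then stand; what a row does not reach is not made up. A row lasts 1/10 s, in which the tool goes at most 50 mm and 8.59 degrees, less where a joint would pass 70% of its speed; a pose out of reach is approached as far as the arm can. A call is refused whole if a number of a shift passes 0.05 or a number of a turn 8.59, either way. A call with a gripper value outside its range is refused whole. The fingers move at their own pace and stop on an object; the grip force is fixed at half the most. Time passes only in rows, so rows that do not move let the fingers close. It gives the time, the measured TCP pose, the force, the opening and the grip force at its end, in the units of the state.
- arm.read_state(): the state, without advancing time (a new reading comes with each control period).
- arm.get_image(name): name is "side" or "top"; returns a dict with "image" (384x512x3 uint8, red, green, blue), "fx", "fy", "cx", "cy" (pixels), "xyz" and "rotation" of the camera in the world. Camera axes: x right, y down, z forward; pixel columns grow to the right and rows downward; lengths in mm; the calibration is good to about 2 mm. A picture is of the moment at which its call begins. There is no depth.
- arm.job_done(): hands the job in; it is judged then, once.
The state is a dict: "clock": time; "joints": joint angles; "joint_vel": joint speeds; "joint_efforts": joint torques, N m; "position": TCP position; "ee_rot": TCP orientation; "contact_force": force on the tool from outside, world axes, zero at the start; "wrist_torque": the same for the moment, N m; "gripper_width": finger opening in mm; "grasp_force": force on a finger pad.
Only numpy, scipy, OpenCV 4.12 (cv2) and the standard library are available. Lean on these libraries where they do the work, as an engineer would, in place of code of your own. Each camera call takes 0.05 s, during which the arm holds its last target. There are 200 camera calls.

## Working session

There is one attempt and no reset: what is moved stays moved. The work goes in short steps, Python scripts to look and compute and a shell command to move; the robot and the scene stay as the last step left them, time stands still between calls to the robot, and variables do not carry over. Pictures are saved under pics/ and viewed, at most 14 in all, crops included, and the job is handed in when it is done.

```bash
mkdir -p pics; ls
python3 - <<'E'
from bench import arm
import cv2
for n in("top","side"):
    d=arm.get_image(n); cv2.imwrite(f"pics/{n}0.png",cv2.resize(d["image"][:,:,::-1],(800,600),interpolation=cv2.INTER_CUBIC))
    print(n,[d[k] for k in("fx","fy","cx","cy","xyz","rotation")])
print(arm.read_state())
E
```

```text
pics
top [418.5944395464978, 418.5944395464978, 250.88718083182778, 191.1967855701138, array([357.24856186, -18.1042595 , 920.85946417]), array([ 0.70578734, -0.70178874,  0.05461976, -0.07983409])]
side [352.6752833448207, 352.6752833448207, 258.2726997764193, 190.38208968615234, array([ 33.89719112, 657.82199705, 562.43797902]), array([-0.288832  ,  0.82620587, -0.4583857 ,  0.15441011])]
{'clock': 0.1, 'joints': array([-9.26376457e-01,  3.85492857e-01,  6.80189540e-03, -4.24806599e-04,
       -1.19403073e+00, -2.58649665e-01]), 'joint_vel': array([ 0.00120392, -0.00193678,  0.00256981,  0.0025592 , -0.0006492 ,
        0.00224313]), 'joint_efforts': array([-4.71516159e-04, -3.93319845e+01,  1.88928759e+01,  4.19796154e+00,
       -2.58668413e-03,  2.44331424e-06]), 'position': array([ 235.04376595, -578.62080917,  255.33990618]), 'ee_rot': array([-1.91614311e-01,  9.81469811e-01,  9.52347714e-04, -2.42419856e-04]), 'contact_force': array([-0.48112981, -0.13802191,  1.00921712]), 'wrist_torque': array([ 0.0146235 , -0.05245926,  0.01737652]), 'grasp_force': 0.0, 'gripper_width': 85.55195743189492}
```

View pics/top0.png

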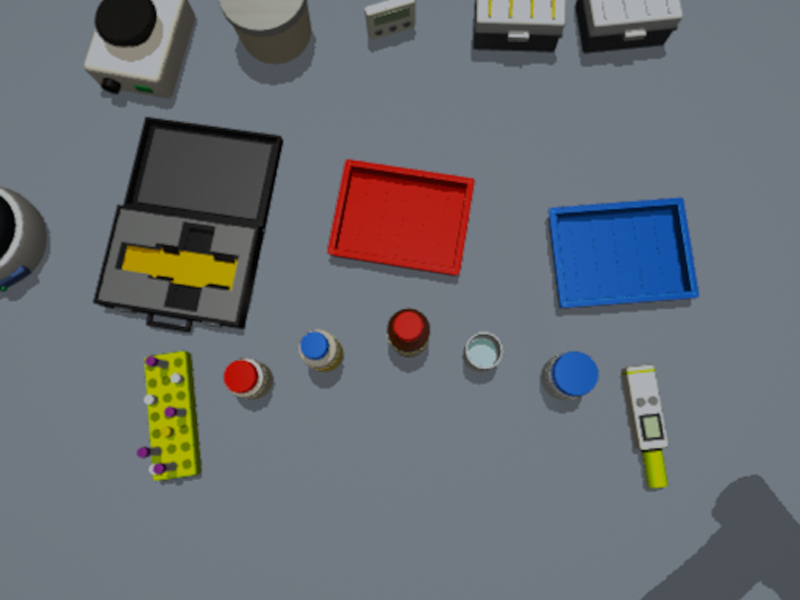

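View pics/side0.png

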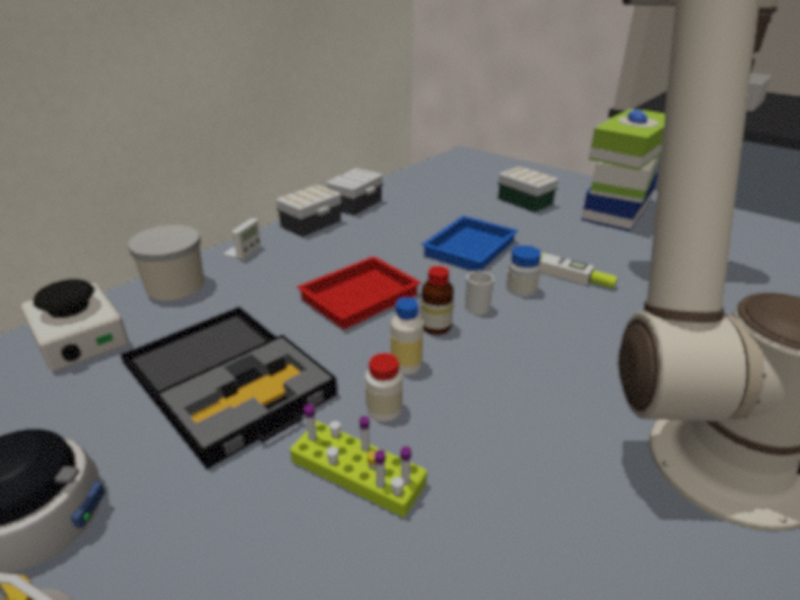

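```bash
cat > h.py <<'E'
import numpy as np, cv2
from bench import arm
from scipy.spatial.transform import Rotation as R
def crop(n,name,x0,y0,w,h,s):
    d=arm.get_image(n); c=d["image"][y0:y0+h,x0:x0+w,::-1]
    cv2.imwrite(f"pics/{name}.png",cv2.resize(c,None,fx=s,fy=s,interpolation=cv2.INTER_CUBIC))
    return d
def ray(d,u,v,z):
    q=R.from_quat(d["rotation"]).apply([(u-d["cx"])/d["fx"],(v-d["cy"])/d["fy"],1])
    return d["xyz"]+q*(z-d["xyz"][2])/q[2]
def proj(d,p):
    c=R.from_quat(d["rotation"]).inv().apply(np.array(p,float)-d["xyz"])
    return c[...,:2]/c[...,2:]*[d["fx"],d["fy"]]+[d["cx"],d["cy"]]
E
python3 - <<'E'
from h import *
d=crop("top","t_left",55,70,200,150,4)
crop("top","t_right",220,120,220,200,3.0)
k=1.5625
for n,u,v,z in [("white",241,377,88),("tall",316,347,118),("amber",408,325,115),("jar",575,375,84),("beaker",484,347,66),("test_a",628,369,30),("test_b",653,367,30),("test_end",657,487,13),("oc_l",122,257,12),("oc_r",237,275,12),("red tl",347,161,30),("red tr",474,180,30),("red br",460,274,30),("red bl",330,257,30),("bl tl",549,208,30),("bl tr",684,199,30),("bl br",697,297,30),("bl bl",560,306,30)]:
    print(n,ray(d,u/k,v/k,z).round(1))
E
```

```text
white [415.4 204.8  88. ]
tall [450.9 105.  118. ]
amber [479.3  -8.7 115. ]
jar [ 421.  -219.5   84. ]
beaker [ 458.1 -107.6   66. ]
test_a [ 433.6 -303.4   30. ]
test_b [ 436.5 -336.7   30. ]
test_end [ 279.6 -337.6   13. ]
oc_l [593.4 409.   12. ]
oc_r [566.7 238.7  12. ]
red tl [732.3  81.8  30. ]
red tr [ 702.4 -101.3   30. ]
red br [564.3 -79.9  30. ]
red bl [588.7 102.6  30. ]
bl tl [ 660.1 -206.3   30. ]
bl tr [ 672.8 -395.2   30. ]
bl br [ 532.3 -402.3   30. ]
bl bl [ 519.4 -216.2   30. ]
```

View pics/t_left.png

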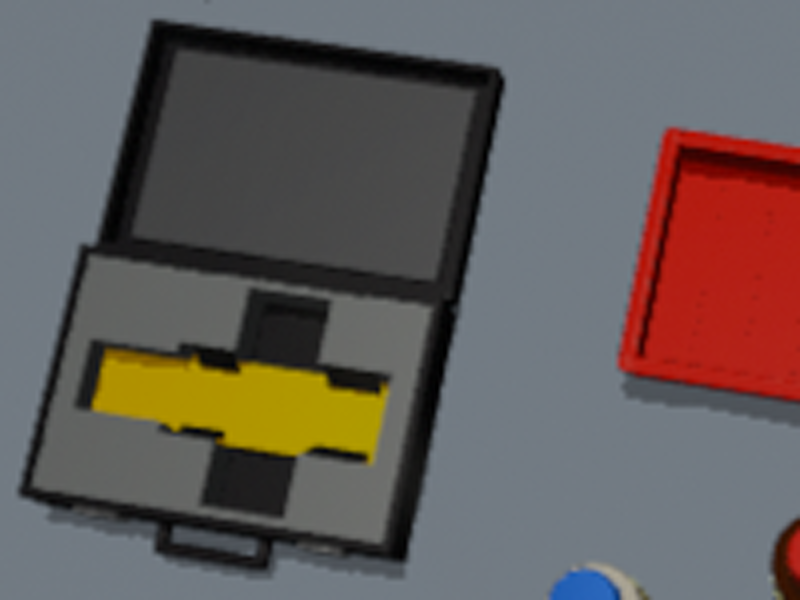

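View pics/t_right.png

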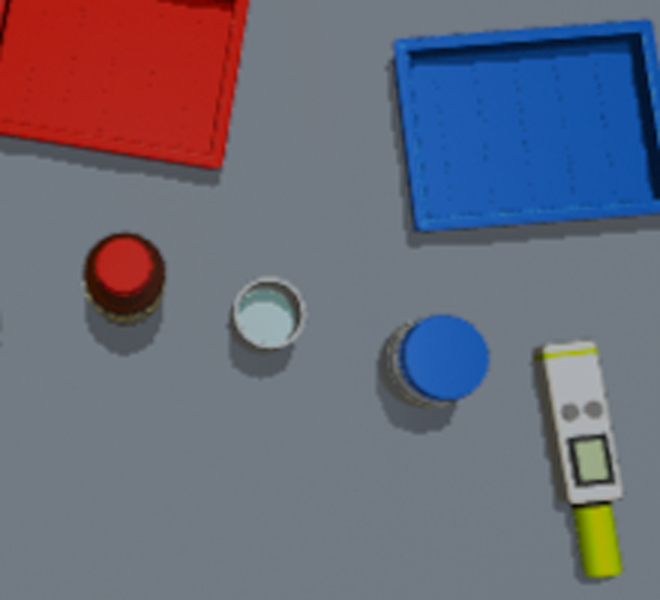

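```bash
cat > fit.py <<'E'
from h import *
from scipy.optimize import least_squares
def fit(d,pix,pts,x0):
    pts=np.array(pts,float)
    def W(p): return np.c_[pts[:,:2]@np.array([[np.cos(p[2]),np.sin(p[2])],[-np.sin(p[2]),np.cos(p[2])]])+p[:2],pts[:,2]]
    r=least_squares(lambda p:(proj(d,W(p))-pix).ravel(),x0,x_scale=[10,10,.1])
    return r.x.round(3),np.degrees(r.x[2]).round(1),r.fun.reshape(-1,2).round(1).tolist()
E
python3 - <<'E'
from fit import *
d=arm.get_image("top")
def L(p): return np.array([55,70])+(np.array(p)+.5)/4-.5
def Q(p): return np.array([220,120])+(np.array(p)+.5)/3-.5
print("case",fit(d,L([(250,290),(330,299),(203,503),(284,515),(93,340),(77,408),(390,376),(370,464)]),
 [(24,-63,32),(-24,-63,32),(24,63,32),(-24,63,32),(106,-20,32),(106,20,32),(-66,-26,32),(-66,26,32)],[575,310,1.4]))
print("tester",fit(d,Q([(545,347),(597,342),(572,503),(621,497),(586,577),(619,573)]),
 [(-60,-19,30),(-60,19,30),(50,-19,30),(50,19,30),(100,-13,13),(100,13,13)],[370,-330,3.1]))
k=1.5625
P=lambda l:(np.array(l)+.5)/k-.5
pts=[(67.5,90,30),(67.5,-90,30),(-67.5,-90,30),(-67.5,90,30)]
print("red",fit(d,P([(347,161),(474,180),(460,274),(330,257)]),pts,[650,0,0]))
print("blue",fit(d,P([(549,208),(684,199),(697,297),(560,306)]),pts,[600,-300,0]))
for n,p,z in [("white",P((241,377)),88),("tall",P((315,346)),118),("amber",Q((123,266)),115),("jar",Q((444,357)),84),("beaker",Q((269,313)),66)]:
    print(n,ray(d,*p,z).round(1))
s=arm.get_image("side")
for n,p,z in [("white",(384,365),88),("tall",(407,307),118),("amber",(438,275),115),("jar",(526,254),84)]:
    print("side",n,ray(s,*P(p),z).round(1))
for p in [(145,360),(188,352),(200,474),(153,480)]: print("rack",ray(d,*P(p),28).round(0))
print(R.from_quat(arm.read_state()["ee_rot"]).as_matrix().round(3))
E
```

```text
case (array([575.864, 301.485,   1.421]), np.float64(81.4), [[-0.1, -0.8], [0.6, -0.0], [-0.8, 0.6], [0.1, 0.9], [-0.5, -0.2], [-0.7, -0.0], [0.6, -0.7], [0.8, 0.1]])
tester (array([ 379.433, -326.396,    3.25 ]), np.float64(186.2), [[-0.7, -0.8], [0.1, -1.0], [-0.6, 0.7], [1.6, 0.8], [-1.0, 0.1], [0.6, 0.2]])
red (array([ 6.47093e+02,  1.18300e+00, -1.48000e-01]), np.float64(-8.5), [[0.8, 2.3], [-1.4, 0.9], [-0.7, -1.1], [1.4, -2.0]])
blue (array([ 5.96329e+02, -3.04669e+02,  6.50000e-02]), np.float64(3.7), [[2.1, 1.2], [-2.1, 1.6], [-1.5, -0.9], [1.5, -1.6]])
white [415.8 205.2  88. ]
tall [452.5 106.7 118. ]
amber [478.7  -7.9 115. ]
jar [ 423.6 -219.    84. ]
beaker [ 454.1 -106.6   66. ]
side white [412.4 213.4  88. ]
side tall [448.7 116.9 118. ]
side amber [471.    5.7 115. ]
side jar [ 419.  -208.9   84. ]
rack [443. 357.  28.]
rack [454. 297.  28.]
rack [291. 270.  28.]
rack [282. 333.  28.]
[[-0.927 -0.376 -0.   ]
 [-0.376  0.927  0.001]
 [ 0.     0.001 -1.   ]]
```

```bash
python3 -m pendant '[[0,0,0,0,0,-8.5,0.085],[0,0,0,0,0,-8.5,0.085],[0,0,0,0,0,-8.5,0.085],[0,0,0,0,0,-8.5,0.085],[0,0,0,0,0,-8.5,0.085],[0,0,0,0,0,-8.5,0.085],[0,0,0,0,0,-8.5,0.085],[0,0,0,0,0,-8.3,0.085]]'
python3 -m pendant '[[-0.02,-0.01,0,0,0,0,0.085],[-0.035,-0.018,0,0,0,0,0.085],[-0.04,-0.02,0,0,0,0,0.085],[-0.04,-0.02,0,0,0,0,0.085],[-0.04,-0.02,0.01,0,0,0,0.085],[-0.04,-0.02,0.01,0,0,0,0.085],[-0.04,-0.02,0.01,0,0,0,0.085],[-0.04,-0.02,0.01,0,0,0,0.085],[-0.04,-0.025,0.01,0,0,0,0.085],[-0.025,-0.016,0,0,0,0,0.085],[0,0,0,0,0,0,0.085]]'
```

```text
clock: 1.1
position: [235.2, -579.0, 256.2]
ee_rot: [0.709, -0.706, -0.0, -0.0]
contact_force: [-0.2, -0.3, 0.8]
gripper_width: 85.1
grasp_force: 0.0
clock: 2.2
position: [426.5, -217.0, 206.3]
ee_rot: [0.708, -0.706, 0.0, -0.0]
contact_force: [-0.9, -0.4, -0.3]
gripper_width: 84.7
grasp_force: 0.0
```

```bash
python3 -m pendant '[[0.002,0.003,0.02,0,0,0,0.085],[0,0,0.03,0,0,0,0.085],[0,0,0.03,0,0,0,0.085],[0,0,0.03,0,0,0,0.085],[0,0,0.025,0,0,0,0.085],[0,0,0.018,0,0,0,0.085],[0,0,0,0,0,0,0.085]]'
python3 -m pendant '[[0,0,0,0,0,0,0.04],[0,0,0,0,0,0,0.04],[0,0,0,0,0,0,0.04],[0,0,0,0,0,0,0.04],[0,0,0,0,0,0,0.04],[0,0,0,0,0,0,0.04],[0,0,0,0,0,0,0.04],[0,0,0,0,0,0,0.04]]'
```

```text
clock: 2.9
position: [419.9, -221.6, 51.3]
ee_rot: [-0.706, 0.708, 0.002, -0.002]
contact_force: [0.6, 0.0, -0.7]
gripper_width: 85.0
grasp_force: 0.0
clock: 3.7
position: [423.0, -221.8, 55.1]
ee_rot: [-0.707, 0.707, -0.002, 0.001]
contact_force: [-0.6, 0.4, 6.7]
gripper_width: 58.0
grasp_force: 64.8
```

```bash
python3 -c "
from h import *
crop('top','g1',200,100,240,180,3.3)"
```

```text
(no output)
```

View pics/g1.png

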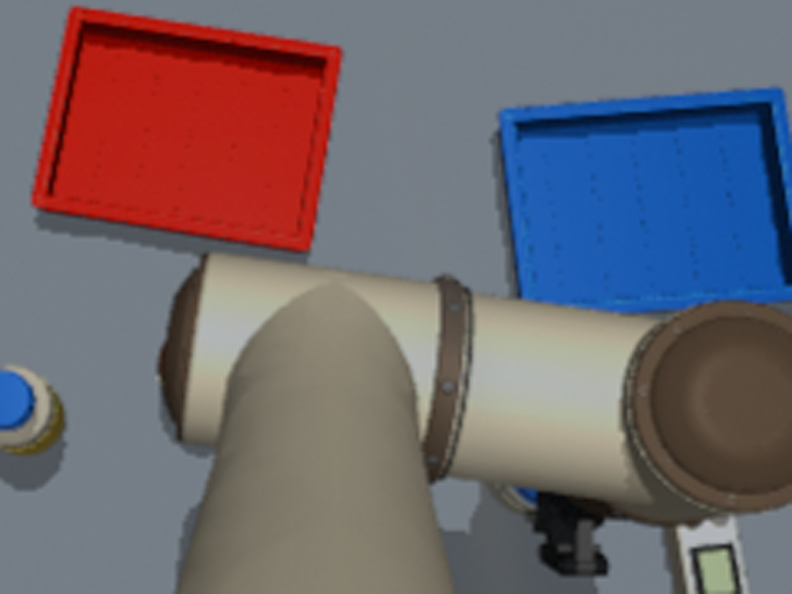

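```bash
python3 -m pendant '[[0,0,-0.005,0,0,0,0.04],[0,0,-0.02,0,0,0,0.04],[0,0,-0.03,0,0,0,0.04],[0.005,-0.01,-0.02,0,0,0,0.04],[0.015,-0.025,-0.01,0,0,0,0.04],[0.025,-0.03,0,0,0,0,0.04],[0.025,-0.035,0,0,0,0,0.04],[0.025,-0.035,0,0,0,0,0.04],[0.02,-0.025,0,0,0,0,0.04],[0.01,-0.014,0,0,0,0,0.04],[0,0,0,0,0,0,0.04],[0,0,0,0,0,0,0.04]]'
python3 -c "
from h import *
crop('side','g2',230,100,200,150,3.5)"
```

```text
clock: 4.95
position: [594.7, -346.2, 137.6]
ee_rot: [-0.706, 0.708, 0.001, -0.0]
contact_force: [0.3, 0.0, -1.3]
gripper_width: 58.0
grasp_force: 64.7
```

View pics/g2.png

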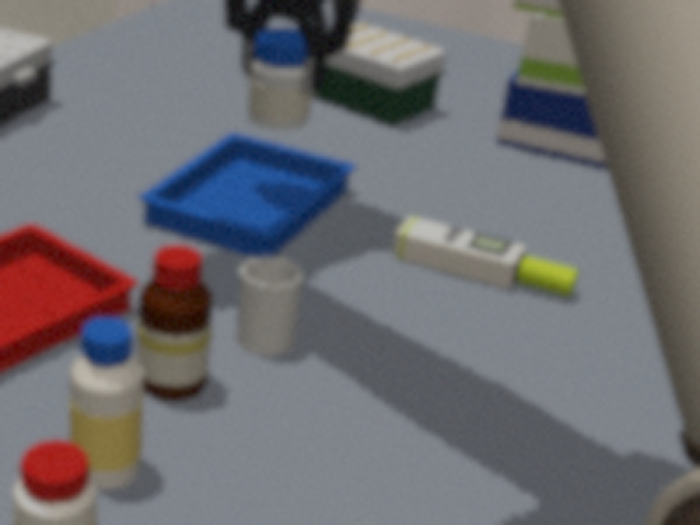

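```bash
python3 -m pendant '[[0,-0.004,0.015,0,0,0,0.04],[0,0,0.02,0,0,0,0.04],[0,0,0.02,0,0,0,0.04],[0,0,0.01,0,0,0,0.04],[0,0,0.006,0,0,0,0.04],[0,0,0.003,0,0,0,0.04],[0,0,0,0,0,0,0.04]]'
python3 -m pendant '[[0,0,0.001,0,0,0,0.04],[0,0,0.001,0,0,0,0.04],[0,0,0,0,0,0,0.04]]'
python3 -m pendant '[[0,0,0.001,0,0,0,0.04],[0,0,0.001,0,0,0,0.04],[0,0,0,0,0,0,0.04]]'
```

```text
clock: 5.7
position: [599.8, -346.6, 64.5]
ee_rot: [-0.707, 0.708, -0.0, 0.0]
contact_force: [-0.4, -0.0, -1.5]
gripper_width: 58.1
grasp_force: 64.7
clock: 6.0
position: [599.7, -346.7, 62.7]
ee_rot: [-0.706, 0.708, -0.0, 0.0]
contact_force: [0.3, -0.4, -1.2]
gripper_width: 58.3
grasp_force: 64.7
clock: 6.3
position: [599.6, -346.6, 60.3]
ee_rot: [-0.707, 0.708, -0.0, 0.0]
contact_force: [0.4, -0.3, -0.2]
gripper_width: 58.0
grasp_force: 64.7
```

```bash
python3 -m pendant '[[0,0,0.001,0,0,0,0.04],[0,0,0.001,0,0,0,0.04],[0,0,0,0,0,0,0.04]]'
python3 -m pendant '[[0,0,0,0,0,0,0.064],[0,0,0,0,0,0,0.07],[0,0,0,0,0,0,0.085],[0,0,0,0,0,0,0.085],[0,0,0,0,0,0,0.085],[0,0,-0.01,0,0,0,0.085],[0,0,-0.03,0,0,0,0.085],[0,0,-0.04,0,0,0,0.085],[0,0,-0.04,0,0,0,0.085],[-0.005,0,-0.02,0,0,0,0.085],[-0.015,0.005,0,0,0,0,0.085],[-0.03,0.01,0,0,0,0,0.085]]'
python3 -m pendant '[[-0.04,0.013,0,0,0,0,0.085],[-0.04,0.013,0,0,0,0,0.085],[-0.04,0.013,0,0,0,0,0.085],[-0.04,0.013,0,0,0,0,0.085],[-0.04,0.013,0,0,0,0,0.085],[-0.04,0.013,0,0,0,0,0.085],[-0.04,0.013,0,0,0,0,0.085],[-0.04,0.013,0,0,0,0,0.085],[-0.04,0.013,0,0,0,0,0.085],[-0.03,0.01,0,0,0,0,0.085],[-0.014,0.005,0,0,0,0,0.085],[0,0,0,0,0,0,0.085]]'
```

```text
clock: 6.6
position: [599.6, -346.7, 60.2]
ee_rot: [-0.707, 0.708, -0.0, -0.0]
contact_force: [-3.1, 3.0, 7.5]
gripper_width: 57.8
grasp_force: 65.5
clock: 7.8
position: [585.2, -297.5, 200.0]
ee_rot: [-0.706, 0.708, -0.002, 0.001]
contact_force: [-0.2, 0.7, -1.0]
gripper_width: 85.1
grasp_force: 0.0
clock: 9.0
position: [453.1, 109.3, 199.3]
ee_rot: [0.708, -0.706, 0.0, -0.001]
contact_force: [-0.6, 0.0, 0.4]
gripper_width: 84.9
grasp_force: 0.0
```

```bash
python3 -m pendant '[[0.001,0.001,0.02,0,0,0,0.085],[0,0,0.03,0,0,0,0.085],[0,0,0.03,0,0,0,0.085],[0,0,0.025,0,0,0,0.085],[0,0,0.015,0,0,0,0.085],[0,0,0,0,0,0,0.085],[0,0,0,0,0,0,0.03],[0,0,0,0,0,0,0.03],[0,0,0,0,0,0,0.03],[0,0,0,0,0,0,0.03],[0,0,0,0,0,0,0.03],[0,0,0,0,0,0,0.03]]'
python3 -m pendant '[[0,0,0,0,0,0,0.03],[0,0,0,0,0,0,0.03]]'
```

```text
clock: 10.2
position: [453.6, 107.1, 80.0]
ee_rot: [-0.707, 0.707, -0.001, 0.002]
contact_force: [0.7, -1.4, 5.6]
gripper_width: 48.2
grasp_force: 61.7
clock: 10.4
position: [453.6, 107.1, 80.0]
ee_rot: [-0.707, 0.707, -0.001, 0.002]
contact_force: [0.1, -0.7, 6.5]
gripper_width: 48.3
grasp_force: 61.7
```

```bash
python3 -m pendant '[[0,0,-0.005,0,0,0,0.03],[0,0,-0.02,0,0,0,0.03],[0,0,-0.035,0,0,0,0.03],[0,0,-0.035,0,0,0,0.03],[0,0,-0.025,0,0,0,0.03],[0.005,-0.002,-0.015,0,0,0,0.03],[0.02,-0.008,-0.005,0,0,0,0.03],[0.03,-0.01,0,0,0,0,0.03],[0.035,-0.013,0,0,0,0,0.03],[0.035,-0.013,0,0,0,0,0.03],[0.035,-0.013,0,0,0,0,0.03],[0.035,-0.013,0,0,0,0,0.03]]'
python3 -m pendant '[[0.035,-0.013,0,0,0,0,0.03],[0.035,-0.013,0,0,0,0,0.03],[0.035,-0.013,0,0,0,0,0.03],[0.035,-0.013,0,0,0,0,0.03],[0.02,-0.01,0,0,0,0,0.03],[0.012,-0.005,0,0,0,0,0.03],[0.003,0,0,0,0,0,0.03],[0,0,0,0,0,0,0.03],[0,0,0,0,0,0,0.03]]'
```

```text
clock: 11.6
position: [523.6, -89.8, 218.2]
ee_rot: [-0.706, 0.708, 0.001, -0.0]
contact_force: [0.7, -0.1, -2.1]
gripper_width: 47.8
grasp_force: 62.4
clock: 12.5
position: [590.3, -262.5, 218.4]
ee_rot: [-0.707, 0.707, 0.0, 0.0]
contact_force: [0.4, 0.5, -2.1]
gripper_width: 48.2
grasp_force: 62.4
```

```bash
python3 -m pendant '[[0,-0.003,0.015,0,0,0,0.03],[0,0,0.025,0,0,0,0.03],[0,0,0.03,0,0,0,0.03],[0,0,0.03,0,0,0,0.03],[0,0,0.015,0,0,0,0.03],[0,0,0.01,0,0,0,0.03],[0,0,0.004,0,0,0,0.03],[0,0,0,0,0,0,0.03],[0,0,0.001,0,0,0,0.03],[0,0,0,0,0,0,0.03]]'
python3 -m pendant '[[0,0,0.001,0,0,0,0.03],[0,0,0.001,0,0,0,0.03],[0,0,0,0,0,0,0.03]]'
python3 -m pendant '[[0,0,0.001,0,0,0,0.03],[0,0,0,0,0,0,0.03]]'
```

```text
clock: 13.5
position: [594.3, -263.7, 89.3]
ee_rot: [-0.707, 0.708, -0.001, 0.001]
contact_force: [0.1, 0.1, -2.4]
gripper_width: 48.5
grasp_force: 62.4
clock: 13.8
position: [593.6, -263.6, 86.3]
ee_rot: [-0.706, 0.708, 0.0, 0.0]
contact_force: [1.0, -0.6, -2.3]
gripper_width: 48.1
grasp_force: 62.4
clock: 14.0
position: [593.6, -263.6, 85.2]
ee_rot: [-0.707, 0.708, 0.0, -0.0]
contact_force: [1.0, 0.2, -1.8]
gripper_width: 48.1
grasp_force: 62.4
```

```bash
python3 -m pendant '[[0,0,0.001,0,0,0,0.03],[0,0,0.001,0,0,0,0.03],[0,0,0,0,0,0,0.03]]'
python3 -m pendant '[[0,0,0,0,0,0,0.055],[0,0,0,0,0,0,0.06],[0,0,0,0,0,0,0.085],[0,0,0,0,0,0,0.085],[0,0,0,0,0,0,0.085],[0,0,-0.01,0,0,0,0.085],[0,0,-0.03,0,0,0,0.085],[0,0,-0.04,0,0,0,0.085],[0,0,-0.04,0,0,0,0.085],[-0.006,0,-0.01,0,0,0,0.085],[-0.02,0.01,0,0,0,0,0.085],[-0.03,0.015,0,0,0,0,0.085]]'
python3 -m pendant '[[-0.04,0.018,0,0,0,0,0.085],[-0.04,0.018,0,0,0,0,0.085],[-0.04,0.018,0,0,0,0,0.085],[-0.04,0.018,0,0,0,0,0.085],[-0.03,0.013,0,0,0,0,0.085],[-0.01,0.005,0,0,0,0,0.085],[0,0,0,0,0,0,0.085],[0,0,0,0,0,0,0.085]]'
```

```text
clock: 14.3
position: [593.8, -263.8, 85.0]
ee_rot: [-0.707, 0.707, -0.0, -0.0]
contact_force: [-2.7, 1.1, 6.0]
gripper_width: 47.8
grasp_force: 63.1
clock: 15.5
position: [569.0, -207.8, 214.0]
ee_rot: [-0.706, 0.708, -0.001, 0.001]
contact_force: [-0.2, 1.0, -0.0]
gripper_width: 85.0
grasp_force: 0.0
clock: 16.3
position: [479.5, -7.7, 213.6]
ee_rot: [-0.707, 0.708, -0.0, 0.0]
contact_force: [0.3, 1.1, 1.0]
gripper_width: 84.9
grasp_force: 0.0
```

Right over the amber bottle; down 138 mm, close.

```bash
python3 -m pendant '[[0,0,0.02,0,0,0,0.085],[0,0,0.035,0,0,0,0.085],[0,0,0.035,0,0,0,0.085],[0,0,0.028,0,0,0,0.085],[0,0,0.015,0,0,0,0.085],[0,0,0.005,0,0,0,0.085],[0,0,0,0,0,0,0.035],[0,0,0,0,0,0,0.035],[0,0,0,0,0,0,0.035],[0,0,0,0,0,0,0.035],[0,0,0,0,0,0,0.035],[0,0,0,0,0,0,0.035]]'
python3 -m pendant '[[0,0,0,0,0,0,0.035],[0,0,0,0,0,0,0.035]]'
```

```text
clock: 17.5
position: [479.9, -7.5, 76.6]
ee_rot: [-0.707, 0.708, -0.001, 0.001]
contact_force: [-1.4, -1.7, 6.3]
gripper_width: 54.5
grasp_force: 64.1
clock: 17.7
position: [479.9, -7.5, 76.6]
ee_rot: [-0.707, 0.708, -0.001, 0.001]
contact_force: [-1.4, -1.1, 6.8]
gripper_width: 54.2
grasp_force: 64.1
```

```bash
python3 -m pendant '[[0,0,-0.005,0,0,0,0.035],[0,0,-0.02,0,0,0,0.035],[0,0,-0.025,0,0,0,0.035],[0,-0.01,-0.015,0,0,0,0.035],[0.004,-0.02,-0.005,0,0,0,0.035],[0.006,-0.03,0,0,0,0,0.035],[0.007,-0.035,0,0,0,0,0.035],[0.007,-0.035,0,0,0,0,0.035],[0.006,-0.022,0,0,0,0,0.035],[0.003,-0.01,0,0,0,0,0.035],[0,0,0,0,0,0,0.035],[0,0,0,0,0,0,0.035]]'
python3 -m pendant '[[0,0,0.01,0,0,0,0.035],[0,0,0.02,0,0,0,0.035],[0,0,0.015,0,0,0,0.035],[0,0,0.008,0,0,0,0.035],[0,0,0.005,0,0,0,0.035],[0,0,0.001,0,0,0,0.035],[0,0,0,0,0,0,0.035]]'
python3 -m pendant '[[0,0,0.001,0,0,0,0.035],[0,0,0.001,0,0,0,0.035],[0,0,0,0,0,0,0.035]]'
python3 -m pendant '[[0,0,0.001,0,0,0,0.035],[0,0,0,0,0,0,0.035]]'
```

```text
clock: 18.9
position: [639.7, -40.5, 144.6]
ee_rot: [-0.706, 0.708, 0.001, -0.001]
contact_force: [0.5, 0.2, -2.7]
gripper_width: 54.7
grasp_force: 64.2
clock: 19.6
position: [641.4, -40.6, 86.8]
ee_rot: [-0.707, 0.708, -0.0, 0.0]
contact_force: [0.4, -0.8, -2.5]
gripper_width: 54.2
grasp_force: 64.2
clock: 19.9
position: [641.2, -40.7, 84.5]
ee_rot: [-0.706, 0.708, -0.0, 0.0]
contact_force: [-0.2, 0.1, -2.5]
gripper_width: 54.2
grasp_force: 64.2
clock: 20.1
position: [641.0, -40.8, 83.2]
ee_rot: [-0.706, 0.708, 0.0, -0.0]
contact_force: [0.0, 1.0, -2.8]
gripper_width: 54.3
grasp_force: 64.2
```

```bash
python3 -m pendant '[[0,0,0.001,0,0,0,0.035],[0,0,0.001,0,0,0,0.035],[0,0,0.001,0,0,0,0.035],[0,0,0,0,0,0,0.035]]'
python3 -m pendant '[[0,0,0,0,0,0,0.06],[0,0,0,0,0,0,0.066],[0,0,0,0,0,0,0.085],[0,0,0,0,0,0,0.085],[0,0,0,0,0,0,0.085],[0,0,-0.01,0,0,0,0.085],[0,0,-0.03,0,0,0,0.085],[0,0,-0.04,0,0,0,0.085],[0,0,-0.03,0,0,0,0.085],[-0.006,0.005,-0.01,0,0,0,0.085],[-0.02,0.02,0,0,0,0,0.085],[-0.03,0.028,0,0,0,0,0.085]]'
python3 -m pendant '[[-0.035,0.032,0,0,0,0,0.085],[-0.035,0.032,0,0,0,0,0.085],[-0.035,0.032,0,0,0,0,0.085],[-0.035,0.032,0,0,0,0,0.085],[-0.03,0.027,0,0,0,0,0.085],[-0.015,0.012,0,0,0,0,0.085],[-0.005,0.005,0,0,0,0,0.085],[0,0,0,0,0,0,0.085],[0,0,0,0,0,0,0.085]]'
```

```text
clock: 20.5
position: [641.2, -40.8, 81.7]
ee_rot: [-0.707, 0.708, -0.0, 0.0]
contact_force: [-3.4, -0.0, 4.9]
gripper_width: 54.1
grasp_force: 64.9
clock: 21.7
position: [587.9, 15.2, 200.3]
ee_rot: [-0.706, 0.709, -0.0, 0.0]
contact_force: [-0.3, 0.4, 0.2]
gripper_width: 84.9
grasp_force: 0.0
clock: 22.6
position: [416.7, 205.2, 200.2]
ee_rot: [-0.706, 0.708, -0.0, -0.0]
contact_force: [0.5, 0.1, -0.0]
gripper_width: 85.3
grasp_force: 0.0
```

```bash
python3 -m pendant '[[0,0.001,0.02,0,0,0,0.085],[0,0,0.035,0,0,0,0.085],[0,0,0.035,0,0,0,0.085],[0,0,0.03,0,0,0,0.085],[0,0,0.018,0,0,0,0.085],[0,0,0.007,0,0,0,0.085],[0,0,0,0,0,0,0.03],[0,0,0,0,0,0,0.03],[0,0,0,0,0,0,0.03],[0,0,0,0,0,0,0.03],[0,0,0,0,0,0,0.03],[0,0,0,0,0,0,0.03]]'
python3 -m pendant '[[0,0,0,0,0,0,0.03],[0,0,0,0,0,0,0.03]]'
```

```text
clock: 23.8
position: [416.5, 206.3, 56.6]
ee_rot: [-0.707, 0.707, -0.0, 0.002]
contact_force: [1.0, -0.8, 6.4]
gripper_width: 50.3
grasp_force: 63.1
clock: 24.0
position: [416.5, 206.3, 56.6]
ee_rot: [-0.707, 0.707, -0.0, 0.001]
contact_force: [1.2, -0.6, 6.6]
gripper_width: 50.5
grasp_force: 63.1
```

```bash
python3 -m pendant '[[0,0,-0.005,0,0,0,0.03],[0,0,-0.02,0,0,0,0.03],[0,0,-0.025,0,0,0,0.03],[0.005,-0.008,-0.015,0,0,0,0.03],[0.015,-0.02,-0.005,0,0,0,0.03],[0.022,-0.032,0,0,0,0,0.03],[0.024,-0.035,0,0,0,0,0.03],[0.024,-0.035,0,0,0,0,0.03],[0.024,-0.035,0,0,0,0,0.03],[0.024,-0.035,0,0,0,0,0.03],[0.016,-0.024,0,0,0,0,0.03],[0.0095,-0.013,0,0,0,0,0.03]]'
python3 -m pendant '[[0,0,0,0,0,0,0.03],[0,0,0.01,0,0,0,0.03],[0,0,0.02,0,0,0,0.03],[0,0,0.015,0,0,0,0.03],[0,0,0.01,0,0,0,0.03],[0,0,0.004,0,0,0,0.03],[0,0,0.001,0,0,0,0.03],[0,0,0,0,0,0,0.03]]'
python3 -m pendant '[[0,0,0.001,0,0,0,0.03],[0,0,0.001,0,0,0,0.03],[0,0,0,0,0,0,0.03]]'
```

```text
clock: 25.2
position: [653.4, 40.1, 124.4]
ee_rot: [-0.706, 0.708, 0.0, -0.0]
contact_force: [-0.1, 0.9, -1.0]
gripper_width: 50.5
grasp_force: 62.6
clock: 26.0
position: [652.6, 42.0, 65.7]
ee_rot: [-0.707, 0.708, -0.0, 0.0]
contact_force: [0.4, -0.2, -0.9]
gripper_width: 50.3
grasp_force: 62.7
clock: 26.3
position: [652.3, 41.8, 63.6]
ee_rot: [-0.706, 0.708, -0.0, 0.0]
contact_force: [-0.2, 0.8, -1.6]
gripper_width: 50.2
grasp_force: 62.7
```

```bash
python3 -m pendant '[[0,0,0.001,0,0,0,0.03],[0,0,0.001,0,0,0,0.03],[0,0,0.001,0,0,0,0.03],[0,0,0,0,0,0,0.03]]'
python3 -m pendant '[[0,0,0,0,0,0,0.055],[0,0,0,0,0,0,0.062],[0,0,0,0,0,0,0.085],[0,0,0,0,0,0,0.085],[0,0,0,0,0,0,0.085],[0,0,-0.01,0,0,0,0.085],[0,0,-0.03,0,0,0,0.085],[0,0,-0.04,0,0,0,0.085],[0,0,-0.04,0,0,0,0.085],[0.008,0.006,-0.02,0,0,0,0.085],[0.02,0.014,0,0,0,0,0.085],[0.03,0.022,0,0,0,0,0.085]]'
python3 -m pendant '[[0.035,0.026,0,0,0,0,0.085],[0.035,0.026,0,0,0,0,0.085],[0.035,0.026,0,0,0,0,0.085],[0.035,0.026,0,0,0,0,0.085],[0.035,0.026,0,0,0,0,0.085],[0.035,0.026,0,0,0,0,0.085],[0.035,0.026,0,0,0,0,0.085],[0.03,0.023,0,0,0,0,0.085],[0.02,0.014,0,0,0,0,0.085],[0.015,0.011,0,0,0,0,0.085],[0,0,0,0,0,0,0.085]]'
python3 -m pendant '[[0,0,0,0,0,-8,0.085],[0,0,0,0,0,-8,0.085],[0,0,0,0,0,-8,0.085],[0,0,0,0,0,-8,0.085],[0,0,0,0,0,-8,0.085],[0,0,0,0,0,-8,0.085],[0,0,0,0,0,-8,0.085],[0,0,0,0,0,-8,0.085],[0,0,0,0,0,-8,0.085],[0,0,0,0,0,-8,0.085],[0,0,0,0,0,-8,0.085],[0,0,0,0,0,-8,0.085]]'
python3 -c "
from h import *
print(arm.read_state()['joints'])
d=crop('top','all1',130,60,330,240,2.4)
s=arm.get_image('side');cv2.imwrite('pics/side1.png',s['image'][:,:,::-1].repeat(1,0))"
```

```text
clock: 26.7
position: [652.4, 41.7, 61.7]
ee_rot: [-0.707, 0.708, -0.0, 0.0]
contact_force: [-1.9, 0.8, 4.9]
gripper_width: 50.3
grasp_force: 63.4
clock: 27.9
position: [610.9, -15.7, 202.1]
ee_rot: [0.707, -0.707, 0.001, -0.002]
contact_force: [-0.2, -0.9, -1.4]
gripper_width: 85.2
grasp_force: 0.0
clock: 29.0
position: [378.4, -327.1, 201.1]
ee_rot: [-0.705, 0.709, -0.0, 0.0]
contact_force: [-0.3, 0.3, 0.8]
gripper_width: 84.7
grasp_force: 0.0
clock: 30.2
position: [380.2, -325.3, 200.9]
ee_rot: [0.998, 0.055, 0.0, 0.0]
contact_force: [-0.0, -0.1, -0.2]
gripper_width: 85.0
grasp_force: 0.0
[-3.82587621e-01  2.23949570e-01 -3.74882320e-01  1.70753030e-05
 -9.70979960e-01  2.06308038e+00]
```

View pics/all1.png

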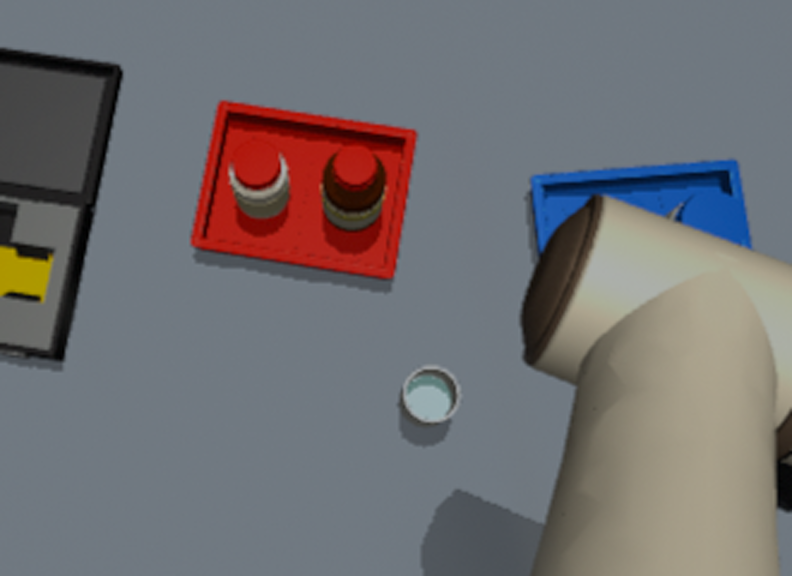

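View pics/side1.png

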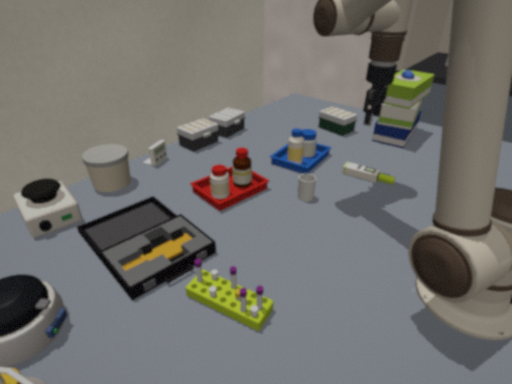

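```bash
python3 -m pendant '[[-0.001,0.001,0.02,0,0,0,0.085],[0,0,0.035,0,0,0,0.085],[0,0,0.035,0,0,0,0.085],[0,0,0.035,0,0,0,0.085],[0,0,0.025,0,0,0,0.085],[0,0,0.015,0,0,0,0.085],[0,0,0.008,0,0,0,0.085],[0,0,0,0,0,0,0.085]]'
python3 -m pendant '[[0,0,0,0,0,0,0.05],[0,0,0,0,0,0,0.03],[0,0,0,0,0,0,0.02],[0,0,0,0,0,0,0.02],[0,0,0,0,0,0,0.02],[0,0,0,0,0,0,0.02],[0,0,0,0,0,0,0.02],[0,0,0,0,0,0,0.02],[0,0,0,0,0,0,0.02]]'
```

```text
clock: 31.1
position: [378.7, -326.6, 26.7]
ee_rot: [0.999, 0.051, -0.001, -0.0]
contact_force: [0.4, -0.2, -0.3]
gripper_width: 84.7
grasp_force: 0.0
clock: 32.0
position: [379.5, -327.2, 28.5]
ee_rot: [0.999, 0.052, 0.001, 0.001]
contact_force: [0.3, 1.6, 7.1]
gripper_width: 36.8
grasp_force: 61.8
```

```bash
python3 -m pendant '[[0,0,-0.005,0,0,0,0.02],[0,0,-0.02,0,0,0,0.02],[0,0,-0.035,0,0,0,0.02],[0,0,-0.035,0,0,0,0.02],[0,0,-0.03,0,0,0,0.02],[0,0,-0.02,0,0,0,0.02],[0,0,-0.007,0,0,0,0.02],[0,0,0,0,0,3,0.02],[0,0,0,0,0,6,0.02],[0,0,0,0,0,8,0.02],[0,0,0,0,0,8,0.02],[0,0,0,0,0,8,0.02]]'
python3 -m pendant '[[0,0,0,0,0,8,0.02],[0,0,0,0,0,8,0.02],[0,0,0,0,0,8,0.02],[0,0,0,0,0,8,0.02],[0,0,0,0,0,8,0.02],[0,0,0,0,0,8,0.02],[0,0,0,0,0,8,0.02],[0,0,0,0,0,8,0.02],[0,0,0,0,0,6,0.02],[0,0,0,0,0,1.8,0.02],[0,0,0,0,0,0,0.02]]'
cat > to.py <<'E'
import sys
from h import *
t=np.array(list(map(float,sys.argv[1:4])));s=arm.read_state();r=R.from_quat(s["ee_rot"])
print(r.inv().apply(t-s["position"]).round(1),"y dir",np.degrees(np.arctan2(*r.apply([0,1,0])[[1,0]])).round(1),"z",r.apply([0,0,1]).round(3),s["joints"].round(2))
E
python3 to.py 575.9 301.5 180
```

```text
clock: 33.2
position: [377.9, -326.4, 178.0]
ee_rot: [0.971, -0.237, -0.001, -0.0]
contact_force: [-0.6, 0.2, -2.0]
gripper_width: 36.8
grasp_force: 61.1
clock: 34.3
position: [378.0, -326.5, 178.1]
ee_rot: [-0.65, 0.76, 0.001, -0.0]
contact_force: [-0.6, -1.0, -1.5]
gripper_width: 36.9
grasp_force: 61.1
[-651.   -98.2   -1.4] y dir 171.1 z [-0.002  0.001 -1.   ] [-0.39  0.25 -0.41 -0.   -0.92  0.23]
```

```bash
python3 -m pendant '[[-0.01,-0.001,0,0,0,0,0.02],[-0.025,-0.004,0,0,0,0,0.02],[-0.035,-0.005,0,0,0,0,0.02],[-0.04,-0.006,0,0,0,0,0.02],[-0.04,-0.006,0,0,0,0,0.02],[-0.04,-0.006,0,0,0,0,0.02],[-0.04,-0.006,0,0,0,0,0.02],[-0.04,-0.006,0,0,0,0,0.02],[-0.04,-0.006,0,0,0,0,0.02],[-0.04,-0.006,0,0,0,0,0.02],[-0.04,-0.006,0,0,0,0,0.02],[-0.04,-0.006,0,0,0,0,0.02]]'
python3 -m pendant '[[-0.04,-0.006,0,0,0,0,0.02],[-0.04,-0.006,0,0,0,0,0.02],[-0.04,-0.006,0,0,0,0,0.02],[-0.04,-0.006,0,0,0,0,0.02],[-0.03,-0.005,0.01,0,0,0,0.02],[-0.02,-0.004,0.015,0,0,0,0.02],[-0.01,-0.002,0.015,0,0,0,0.02],[-0.001,-0.001,0.015,0,0,0,0.02],[0,0,0.015,0,0,0,0.02],[0,0,0,0,0,0,0.02],[0,0,0,0,0,0,0.02]]'
python3 to.py 575.9 301.5 108
python3 -c "
from h import *
crop('side','s3',50,170,200,150,4)"
```

```text
clock: 35.5
position: [508.0, 90.2, 179.0]
ee_rot: [-0.651, 0.759, 0.0, -0.0]
contact_force: [0.5, -0.4, -0.9]
gripper_width: 36.9
grasp_force: 61.1
clock: 36.6
position: [577.9, 299.8, 109.1]
ee_rot: [-0.65, 0.76, -0.0, -0.001]
contact_force: [0.5, 0.0, -0.7]
gripper_width: 37.0
grasp_force: 61.0
[-1.3  2.3  1.1] y dir 171.1 z [-0.001 -0.001 -1.   ] [ 0.73  0.56 -0.1   0.   -0.91 -0.88]
```

View pics/s3.png

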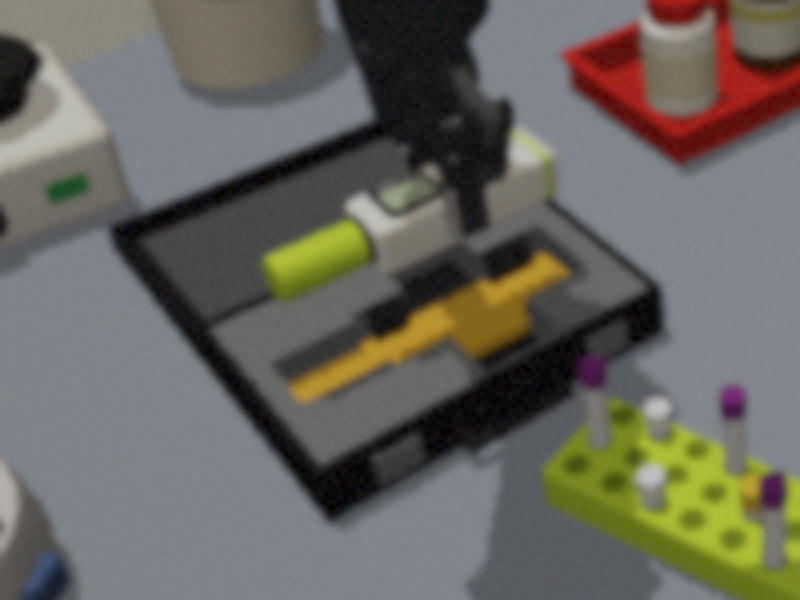

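Run:
```python
from h import *
s=arm.get_image("side"); st=arm.read_state(); r=R.from_quat(st["ee_rot"]); t=st["position"]
X=-r.apply([1,0,0]); Y=np.cross([0,0,1],X)
def S(p): return ((proj(s,p)-[50,170]+.5)*4-.5).round(0)
base=t-np.array([0,0,28.5])
for n,p in [("captip c",(100,0,15)),("tip top",(100,0,28)),("tip bottom",(100,0,2)),("junc top near",(50,-19,30)),("junc top far",(50,19,30)),("end top +y",(-60,19,30)),("end top -y",(-60,-19,30)),("end bot +y",(-60,19,0)),("bot junc +y",(50,19,0))]:
    print(n,S(base+X*p[0]+Y*p[1]+[0,0,p[2]]))
c=np.radians(81.4); Cx=np.array([np.cos(c),np.sin(c),0]);Cy=np.array([-np.sin(c),np.cos(c),0])
for p in [(106,-20,32),(106,20,32),(106,20,12),(106,-20,12),(-66,-26,32),(-66,26,32),(-66,-26,12),(122,-71,32),(122,71,32),(-84,71,32),(24,63,32),(-24,63,32)]:
    print("case",p,S(np.array([575.9,301.5,0])+Cx*p[0]+Cy*p[1]+[0,0,p[2]]))
```

```text
captip c [271. 280.]
tip top [265. 260.]
tip bottom [276. 300.]
junc top near [341. 199.]
junc top far [375. 232.]
end top +y [557. 150.]
end top -y [520. 122.]
end bot +y [563. 193.]
bot junc +y [385. 278.]
case (106, -20, 32) [270. 364.]
case (106, 20, 32) [304. 404.]
case (106, 20, 12) [311. 432.]
case (106, -20, 12) [277. 392.]
case (-66, -26, 32) [538. 225.]
case (-66, 26, 32) [588. 265.]
case (-66, -26, 12) [541. 251.]
case (122, -71, 32) [201. 330.]
case (122, 71, 32) [320. 476.]
case (-84, 71, 32) [659. 289.]
case (24, 63, 32) [487. 372.]
case (-24, 63, 32) [563. 330.]
```

```bash
python3 -m pendant '[[-0.001,0.002,0.01,0,0,0,0.02],[0,0,0.015,0,0,0,0.02],[0,0,0.01,0,0,0,0.02],[0,0,0.005,0,0,0,0.02],[0,0,0.004,0,0,0,0.02],[0,0,0.003,0,0,0,0.02],[0,0,0,0,0,0,0.02]]'
python3 to.py 575.9 301.5 40.5
python3 -m pendant '[[0,0,0.003,0,0,0,0.02],[0,0,0.003,0,0,0,0.02],[0,0,0.003,0,0,0,0.02],[0,0,0.002,0,0,0,0.02],[0,0,0,0,0,0,0.02]]'
python3 to.py 575.9 301.5 40.5
```

```text
clock: 37.4
position: [576.4, 302.1, 62.1]
ee_rot: [-0.65, 0.76, -0.0, -0.0]
contact_force: [0.4, 0.1, -1.2]
gripper_width: 37.0
grasp_force: 61.0
[ 0.7  0.4 21.6] y dir 171.1 z [-0. -0. -1.] [ 0.73  0.61 -0.14 -0.   -0.82 -0.89]
clock: 37.9
position: [576.2, 302.0, 50.9]
ee_rot: [-0.65, 0.76, 0.0, -0.0]
contact_force: [-0.2, 1.3, -1.1]
gripper_width: 37.3
grasp_force: 61.0
[ 0.5  0.2 10.4] y dir 171.1 z [-0.001 -0.    -1.   ] [ 0.73  0.62 -0.15 -0.   -0.8  -0.89]
```

No contact so far; continue down to the nibs and press home.

```bash
python3 -m pendant '[[0,0,0.002,0,0,0,0.02],[0,0,0.002,0,0,0,0.02],[0,0,0.002,0,0,0,0.02],[0,0,0,0,0,0,0.02]]'
python3 -m pendant '[[0,0,0.001,0,0,0,0.02],[0,0,0.001,0,0,0,0.02],[0,0,0.001,0,0,0,0.02],[0,0,0,0,0,0,0.02]]'
python3 -m pendant '[[0,0,0.001,0,0,0,0.02],[0,0,0,0,0,0,0.02]]'
python3 -m pendant '[[0,0,0.001,0,0,0,0.02],[0,0,0,0,0,0,0.02]]'
```

```text
clock: 38.3
position: [576.6, 302.4, 45.8]
ee_rot: [-0.65, 0.76, -0.0, 0.0]
contact_force: [-1.6, 0.0, 3.0]
gripper_width: 36.9
grasp_force: 61.6
clock: 38.7
position: [576.3, 302.2, 41.9]
ee_rot: [-0.65, 0.76, 0.0, -0.0]
contact_force: [-1.1, 0.7, 0.6]
gripper_width: 36.7
grasp_force: 61.1
clock: 38.9
position: [576.4, 302.1, 41.1]
ee_rot: [-0.65, 0.76, 0.0, -0.0]
contact_force: [-0.8, 1.3, -0.1]
gripper_width: 37.0
grasp_force: 61.1
clock: 39.1
position: [576.4, 302.1, 40.5]
ee_rot: [-0.65, 0.76, -0.0, 0.0]
contact_force: [-0.4, -0.1, 2.3]
gripper_width: 36.9
grasp_force: 61.4
```

```bash
python3 -m pendant '[[0,0,0.001,0,0,0,0.02],[0,0,0.0005,0,0,0,0.02],[0,0,0,0,0,0,0.02]]'
python3 -m pendant '[[0,0,0,0,0,0,0.042],[0,0,0,0,0,0,0.05],[0,0,0,0,0,0,0.06],[0,0,0,0,0,0,0.06],[0,0,0,0,0,0,0.06],[0,0,-0.01,0,0,0,0.06],[0,0,-0.025,0,0,0,0.06],[0,0,-0.035,0,0,0,0.06],[0,0,-0.02,0,0,0,0.06],[0,0,0,0,0,0,0],[0,0,0,0,0,0,0],[0,0,0,0,0,0,0]]'
python3 -m pendant '[[0,0,0,0,0,0,0],[0,0,0,0,0,0,0],[0,0,0,0,0,0,0],[0,0,0,0,0,0,0]]'
python3 -c "
from h import *
crop('side','s4',50,170,200,150,4)"
```

```text
clock: 39.4
position: [576.4, 302.1, 40.5]
ee_rot: [-0.65, 0.76, -0.0, 0.0]
contact_force: [-3.6, -0.1, 9.8]
gripper_width: 36.8
grasp_force: 62.2
clock: 40.6
position: [575.6, 301.6, 127.6]
ee_rot: [-0.65, 0.76, 0.0, -0.001]
contact_force: [-0.1, 0.1, -0.1]
gripper_width: 16.7
grasp_force: 0.0
clock: 41.0
position: [576.3, 302.1, 128.4]
ee_rot: [-0.65, 0.76, -0.0, -0.0]
contact_force: [0.5, -0.6, 0.6]
gripper_width: -0.1
grasp_force: 0.0
```

View pics/s4.png

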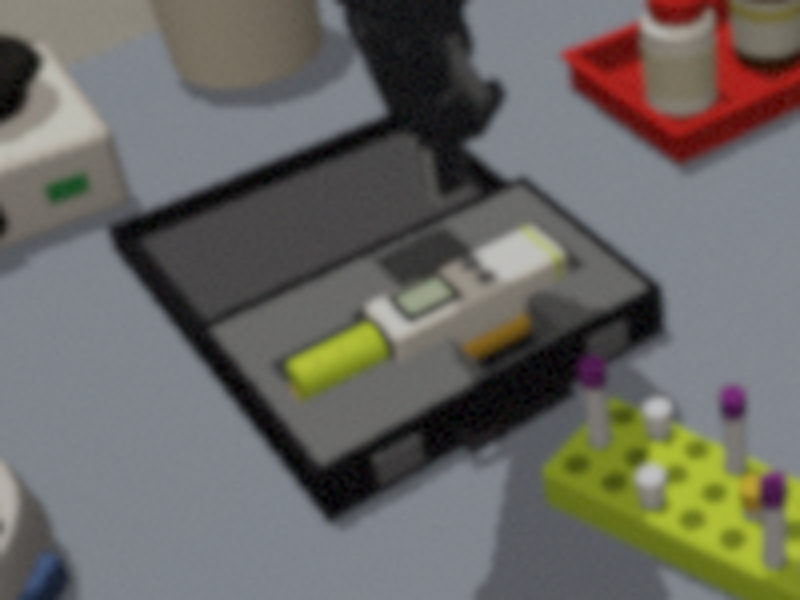

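```bash
python3 -m pendant '[[0,0,0.015,0,0,0,0],[0,0,0.02,0,0,0,0],[0,0,0.015,0,0,0,0],[0,0,0.006,0,0,0,0],[0,0,0.002,0,0,0,0],[0,0,0,0,0,0,0]]'
python3 -m pendant '[[0,0,0.001,0,0,0,0],[0,0,0.001,0,0,0,0],[0,0,0,0,0,0,0]]'
python3 -m pendant '[[0,0,0.001,0,0,0,0],[0,0,0.001,0,0,0,0],[0,0,0,0,0,0,0]]'
```

```text
clock: 41.65
position: [576.6, 302.3, 71.0]
ee_rot: [-0.65, 0.76, -0.0, 0.0]
contact_force: [-0.0, 0.5, 0.0]
gripper_width: 0.1
grasp_force: 0.0
clock: 41.95
position: [576.5, 302.3, 69.3]
ee_rot: [-0.65, 0.76, 0.0, 0.0]
contact_force: [0.7, -0.9, -0.3]
gripper_width: 0.2
grasp_force: 0.0
clock: 42.25
position: [576.5, 302.2, 67.2]
ee_rot: [-0.65, 0.76, -0.0, 0.0]
contact_force: [-1.3, -0.1, 1.0]
gripper_width: -0.2
grasp_force: 1.0
```

```bash
python3 -m pendant '[[0,0,0.001,0,0,0,0],[0,0,0.001,0,0,0,0],[0,0,0,0,0,0,0]]'
python3 -m pendant '[[0,0,0.001,0,0,0,0],[0,0,0,0,0,0,0]]'
```

```text
clock: 42.55
position: [576.5, 302.2, 67.1]
ee_rot: [-0.65, 0.76, -0.0, 0.0]
contact_force: [-3.3, -0.6, 10.7]
gripper_width: -0.3
grasp_force: 5.3
clock: 42.75
position: [576.6, 302.2, 67.1]
ee_rot: [-0.651, 0.759, -0.0, 0.0]
contact_force: [-5.5, -1.4, 15.3]
gripper_width: -0.1
grasp_force: 7.4
```

```bash
python3 -m pendant '[[0,0,-0.01,0,0,0,0],[0,0,-0.03,0,0,0,0],[0,0,-0.04,0,0,0,0],[0,0,-0.04,0,0,0,0],[0,0,-0.04,0,0,0,0],[0,0,-0.03,0,0,0,0],[0.02,0.01,0,0,0,0,0],[0.035,0.02,0,0,0,0,0],[0.04,0.02,0,0,0,0,0],[0.04,0.02,0,0,0,0,0],[0.04,0.02,0,0,0,0,0],[0.04,0.02,0,0,0,0,0]]'
python3 -m pendant '[[0.035,0.02,0,0,0,0,0],[0.02,0.01,0,0,0,0,0],[0,0,0,0,0,0,0],[0,0,0,0,0,0,0]]'
python3 -c "
from h import *
d=arm.get_image('top');cv2.imwrite('pics/f.png',cv2.resize(d['image'][:,:,::-1],(800,600),interpolation=cv2.INTER_CUBIC))"
```

```text
clock: 43.95
position: [433.2, 105.3, 253.7]
ee_rot: [-0.65, 0.76, -0.0, 0.0]
contact_force: [0.1, -0.3, 1.7]
gripper_width: 0.2
grasp_force: 0.0
clock: 44.35
position: [396.6, 57.0, 254.3]
ee_rot: [-0.65, 0.76, -0.0, 0.001]
contact_force: [0.4, 0.3, -0.7]
gripper_width: -0.2
grasp_force: 0.0
```

View pics/f.png

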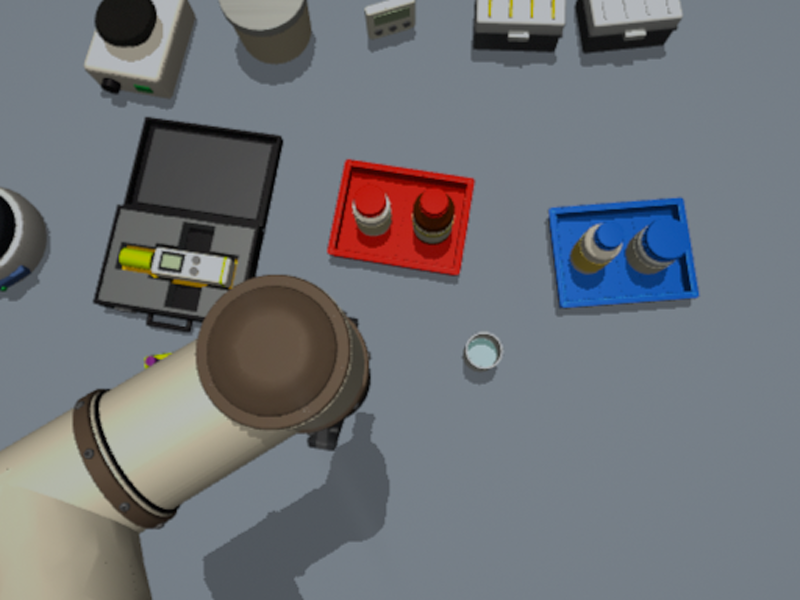

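The bottles stand upright in their trays: white at (372,200) and amber at (433,205) in red, tall at (600,245) and jar at (658,250) in blue. The tester lies in its cutout at about (178,263), and the beaker at (484,350) has not moved.

```bash
python3 -c "
from bench import arm
print(arm.job_done())"
```

```text
the job is handed in; nothing more can be done
None
```

Job handed in at about 44 s: both acid bottles stand in the red tray, both alkali bottles in the blue tray, and the tester is pressed fully home, display up; the beaker and rack were never touched, and the hand-in returned no verdict.

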